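# Hang the pipe drift away in the gauge cabinet

### The job

Put the thicker of the two pipe drifts away: slide the hatch on the roof of the low gauge cabinet fully open by its knob, reach down through the opening and hang the drift by its bail on the hook inside, let go of it, then slide the hatch fully shut again. At no time touch the cabinet's frame (walls and roof) with the drift, the hand or the arm, and leave the thinner drift, the gas nozzle and the nut where they are.

Things in the scene. Friction and masses are not known exactly. Their poses are not given: they have to be found in the camera images.
- cabinet: Low grey steel gauge cabinet fixed to the table; yaw varies. Origin on the table under the middle of the roof opening. Own axes: x along its length to its back (away from the robot), y across, z up. Outside x -72..+182, y -80..+80 mm, roof top at z 115 mm, sheet 4 mm. Walls, roof, an inner wall at x +74 mm and guide strips 4 mm high beside the hatch are the frame; hatch, knob and hook are not.
- opening (a point): Centre of the rectangular roof opening, level with the roof top, axes as the cabinet's. The opening is 104 mm along x and 124 mm along y. A hand that closes along y on the 36 mm wide bail fits through; to let go inside, open the fingers only about 8 mm a side, as wide open they may touch the frame.
- hatch (a joint): How far the sliding hatch stands open, m: 0 fully shut over the opening, 0.112 fully open; it opens along the cabinet's +x. A flat sheet, its top 4.5 mm above the roof top. It slides with about 1.5 N of friction and stays where it is left; it may start up to 30 mm open.
- knob (a point): Middle of the upright black knob on the hatch: a cylinder 18 mm in diameter (24 mm at its foot) standing 44 mm above the hatch; this point is 28 mm above the hatch's top face, 16 mm below the knob's top. At y 0 in the cabinet's axes, x +30 mm with the hatch shut; it moves with the hatch.
- hook_seat (a point): Where the bail is to rest: top of the hook's wire, at x +22, y 0, z 99 mm in the cabinet's axes (16 mm below the roof top). The hook is a level steel wire 6 mm thick from the inner wall towards -x; its upturned tip's outer face is 17 mm to the -x side of this point, the tip's top 8 mm above it. A stop disc 18 mm wide sits on the wire 14 mm behind it. Below is empty down to the floor at z 4 mm.
- drift_thick_grip (a point): Thicker pipe drift (the one to hang), loose steel, 0.18 to 0.35 kg, 86 mm tall, standing: round slug 32 mm wide, 34 mm tall, with a rigid stirrup bail on top. Point: mid bail, 72 mm above its foot. Bail 36 mm wide along own y (flat outer sides: pinch here), 10 mm thick along own x, bars 7 mm; window 22 mm wide, 38 to 79 mm above the foot, open along x. Yaw varies; a half turn is the same.
- drift_thick_eye (a point): Middle of the underside of the top bar of the thicker drift's bail, 79 mm above its foot (7 mm above the grip point): this rests on the hook. Same axes as the drift.
- drift_thin_grip (a point): The same point on the thinner pipe drift, a bystander: same bail and height, but the slug is only 22 mm wide. The two stand 90 mm or more apart; which is nearer varies.
- nozzle_mid (a point): Middle of a loose gas nozzle lying on the table, 68 mm long, 21 mm thick; a bystander.
- nut_mid (a point): Middle of a loose hexagon nut lying on the table, 34 mm across, 16 mm tall; a bystander.
Not all that is in view belongs to the job. What is shaped like the part that bears drift_thick_grip but green is not meant.

How it is judged (in metres and radians):
On the way, in this order (a step that is already met when the one before it is completed fails the run):
1. the hatch is slid open (at least 100 of its 112 mm) (value of joint hatch above 0.1 m), for 0.1 s.
2. the thick drift hangs on the hook by its bail, let go (distance between drift_thick_eye and hook_seat below 0.014 m and z of drift_thick_eye in the frame of hook_seat above -0.005 m and angle between drift_thick_eye's own z axis and vertical below 0.3 rad and contact force between drift_thick and the fingers below 0.1 N), for 0.2 s.
At the end, for the whole second after the job is handed in: The underside of the thick drift's bail rests on the hook inside the cabinet (within 14 mm of the seat point and not more than 5 mm below it), the drift hangs within 0.3 rad of upright, and the hatch is shut to within 8 mm (distance between drift_thick_eye and hook_seat below 0.014 m and z of drift_thick_eye in the frame of hook_seat above -0.005 m and angle between drift_thick_eye's own z axis and vertical below 0.3 rad and value of joint hatch below 0.008 m); the robot touches nothing.
It fails at once if anything (drift, hand or arm) presses on the cabinet's frame with more than 1.5 N (contact force between frame and anything else above 1.5 N).
It fails at once if the thinner drift is moved by more than 30 mm (distance of drift_thin_grip from where it was at the start of the episode above 0.03 m).
It fails at once if the gas nozzle is moved by more than 30 mm (distance of nozzle_mid from where it was at the start of the episode above 0.03 m).
It fails at once if the nut is moved by more than 30 mm (distance of nut_mid from where it was at the start of the episode above 0.03 m).
It also fails if it takes over 64 s, if anything falls off the work surface, if the arm or the gripper's body presses on something with over 40 N, if the wrist force passes 120 N, or if a joint passes its speed limit or range.

### The arm

A 6-joint arm with a two-finger parallel gripper is mounted at the origin on a cart in front of the work surface, level with it; the furniture and walls round the work are solid. World frame = base frame: x ahead of the robot, y to its left, z up, the work surface at z = 0. Lengths are in mm, angles in rad, forces in N, time in s.
With the tool pointing down it reaches from about 325 to 1000 mm from the base axis. Payload 5.1 kg.
Tool frame: the origin (TCP) lies between the finger pads; the fingertips stand 11 mm ahead of it and the grasp point (between the pads) lies 8 mm behind it (r.tip_reach is the distance from the TCP to the fingertips, in mm); z points along the fingers, y is the direction in which the jaws open and shut (so a half turn about z gives the same grasp; the last joint's range is limited). The gripper opens to 85 mm and grips with 20 to 120 N. Pads are 22 mm wide; open, the fingers measure 114 mm over their backs; the gripper's body (76 mm by 85 mm) begins 54 mm behind the grasp point. The pads swing forward as they close: fully open they stand 13 mm farther back than shut.
Start: joints at [-1.298, 0.124, 1.65, -0, 1.367, -0.083], TCP at [226.389, -609.289, 242.322] pointing down, gripper open.
Joint ranges: [-2.61, 2.61], [-1.02, 2.33], [0.03, 2.71], [-1.35, 4.49], [0.32, 2.68], [-2.91, 2.91]. Speed limits (rad/s): [2.57, 2.57, 3.14, 3.14, 3.14, 3.14].

### API

Orientations are given as a rotation vector (axis times angle).
In Python, from station import state, viewer, order, r gives the robot as it stands.
- The arm moves only by the tool move_arm, never from a script. Its argument "plan" is a list of rows, each an object with "dp": the shift along the tool's x, y, z in m, a list of three; "roll": the turn about the tool's z in degrees; "fingers": the closure in counts, from 0 (fully open) to 255 (shut). In form: [{"dp": [x, y, z], "roll": roll, "fingers": fingers}, ...]. A call has 1 to 20 rows; each row is the pose to reach, as a shift and turn from the pose commanded when the call began, along the tool's axes at that moment; what a row does not reach only later rows make up. A row lasts 1/10 s, in which the tool goes at most 50 mm and 8.59 degrees, less where a joint would pass 70% of its speed; a pose out of reach is approached as far as the arm can. A call with a gripper value outside its range is refused whole. The fingers move at their own pace and stop on an object; "squeeze" is the grip in N (left out, the last holds). Time passes only in rows, so rows that repeat a pose let the fingers close. It gives the time, the measured TCP pose, the force and the opening at its end, in the units of the state.
- state(): the state, without advancing time (a new reading comes with each control period).
- viewer.read_camera(name): name is "scene" or "side" or "wrist"; returns a dict with "frame" (480x640x3 uint8, red, green, blue), "camera_matrix" (3x3 intrinsics, pixels), "rvec" (rotation vector, rad) and "tvec" (3), from world to camera coordinates, as OpenCV has them. Camera axes: x right, y down, z forward; pixel columns grow to the right and rows downward; lengths in mm; the calibration is good to about 2 mm. A picture is of the moment at which its call begins. There is no depth.
- order.sign_off(): hands the job in, once; it reports no verdict.
The state is a dict: "time": time; "q": joint angles; "qvel": joint speeds; "tau": joint torques, N m; "tcp_pos": TCP position; "eef_rot": TCP orientation; "wrist_force": force on the tool from outside, world axes, zero at the start; "ft_torque": the same for the moment, N m; "grip_width": finger opening in mm.
Only numpy, scipy, OpenCV 4.12 (cv2) and the standard library are available. Lean on these libraries where they do the work, as an engineer would, in place of code of your own. Each camera call takes 0.05 s, during which the arm holds its last target.

## Working session

There is one attempt and no reset: what is moved stays moved. The work goes in short steps, Python scripts to look and compute and a tool call to move; the robot and the scene stay as the last step left them, time stands still between calls to the robot, and variables do not carry over. Pictures are saved under pics/ and viewed, and the job is handed in when it is done.

Besides the shell and the picture viewer there is one more tool, called after "Request:" by a JSON object that holds its "api" and its "payload". move_arm: Moves the arm, as the interface text tells. Its arguments: {"type":"object","properties":{"plan":{"type":"array","items":{"type":"object","properties":{"dp":{"type":"array","items":{"type":"number"}},"roll":{"type":"number"},"fingers":{"type":"number"}}}},"squeeze":{"type":"number"}},"required":["plan"]}

```bash
mkdir -p pics; ls; python3 - <<'E'
from station import state, viewer, order, r
import cv2
print(state())
for n in ("scene","side","wrist"):
    c=viewer.read_camera(n)
    cv2.imwrite(f"pics/{n}0.png",c["frame"][:,:,::-1]); print(n,c["camera_matrix"],c["rvec"],c["tvec"])
print(r.tip_reach)
E
```

```text
pics
{'time': 0.0, 'q': array([-1.29760111e+00,  1.24446603e-01,  1.65168746e+00,  1.95318116e-05,
        1.36750454e+00, -8.26073969e-02]), 'qvel': array([-7.19676364e-05, -4.47150811e-04,  7.12697715e-04, -1.76043479e-03,
       -8.66042838e-04,  8.09407515e-04]), 'tau': array([-1.04616400e-03, -4.23618150e+01, -3.65448582e+01, -1.75332225e-04,
        7.05706741e-03, -1.59426367e-05]), 'tcp_pos': array([ 226.23456541, -608.7231634 ,  241.08290761]), 'eef_rot': array([-3.09000448e+00, -5.55583172e-01,  2.75703545e-04]), 'wrist_force': array([-0.37443001,  0.48028607,  0.6224848 ]), 'ft_torque': array([ 0.01103854, -0.00574666, -0.01577124]), 'grip_width': 85.17170895516787}
scene [[586.69666455   0.         325.13897532]
 [  0.         586.69666455 240.00139019]
 [  0.           0.           1.        ]] [ 1.02384245 -2.40258923  1.06304266] [273.77341955 380.89474138 698.4672301 ]
side [[545.7499251    0.         322.37894601]
 [  0.         545.7499251  239.25211386]
 [  0.           0.           1.        ]] [ 0.20951111 -2.81408693  1.18795944] [479.84468257 200.53588102 879.96573601]
wrist [[421.75842803   0.         318.44927562]
 [  0.         421.75842803 236.84885411]
 [  0.           0.           1.        ]] [-2.36145484  1.64386819  0.25927693] [-650.05269077  -38.89141719  382.26646313]
11.0
```

View pics/scene0.png

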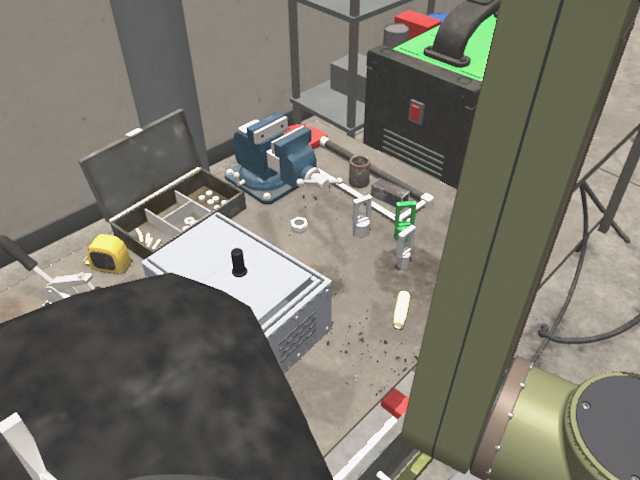

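View pics/side0.png

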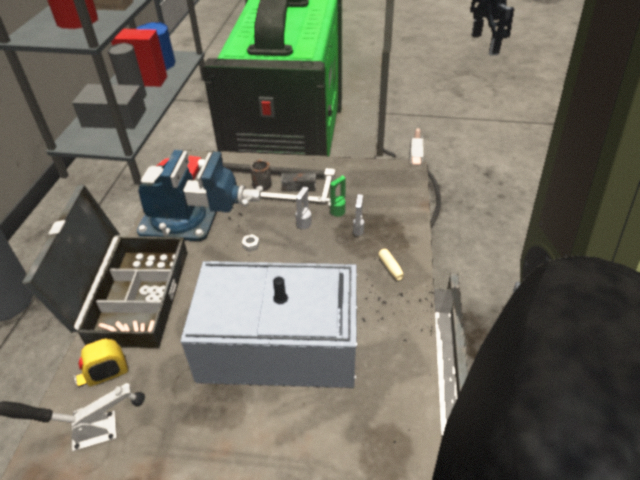

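View pics/wrist0.png

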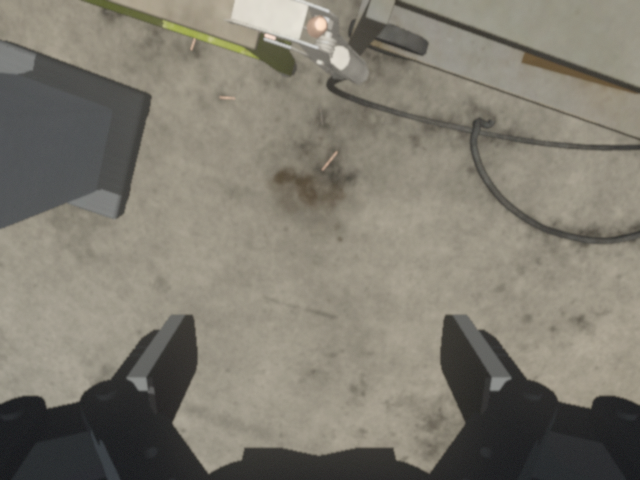

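Scene shows two grey drifts at about (362,217) and (404,248) and a green one at (405,217). The side view has them at (303,208), (358,216) and (338,196). I'll enlarge these.

```bash
cat > h.py <<'E'
import numpy as np, cv2
def cam(viewer,n,save=None):
    c=viewer.read_camera(n)
    if save: cv2.imwrite(f"pics/{save}.png",c["frame"][:,:,::-1])
    np.savez(f"cam_{n}.npz",**c); return c
def load(n): return dict(np.load(f"cam_{n}.npz"))
def proj(c,P): return cv2.projectPoints(np.array(P,float).reshape(-1,3),c["rvec"],c["tvec"],c["camera_matrix"],None)[0].reshape(-1,2)
def ray(c,uv):
    R=cv2.Rodrigues(c["rvec"])[0]; d=R.T@np.linalg.inv(c["camera_matrix"])@np.array([*uv,1.]); return -R.T@np.array(c["tvec"]).ravel(), d
def atz(c,uv,z):
    o,d=ray(c,uv); return o+d*(z-o[2])/d[2]
def tri(obs):
    A=np.zeros((3,3));b=np.zeros(3);L=[]
    for c,uv in obs:
        o,d=ray(c,uv);d=d/np.linalg.norm(d);M=np.eye(3)-np.outer(d,d);A+=M;b+=M@o;L.append((o,M))
    p=np.linalg.solve(A,b); return p,[np.linalg.norm(M@(p-o)) for o,M in L]
def crop(c,name,x,y,w,h,s):
    f=c["frame"][y:y+h,x:x+w,::-1]; cv2.imwrite(f"pics/{name}.png",cv2.resize(f,None,fx=s,fy=s,interpolation=cv2.INTER_CUBIC))
E
python3 - <<'E'
from station import viewer
from h import *
a=cam(viewer,"scene");b=cam(viewer,"side")
crop(a,"s_dr",340,185,100,75,8);crop(b,"d_dr",280,165,100,75,8)
crop(a,"s_cab",140,200,200,150,4);crop(b,"d_cab",180,255,190,140,4)
for c in(a,b):print(ray(c,(320,240)))
E
```

```text
(array([ -1.01022631, 377.15181129, 752.09351245]), array([ 0.54236951, -0.5047767 , -0.67164911]))
(array([381.63560309, 558.55717045, 766.27241195]), array([ 0.13051053, -0.70501344, -0.69709679]))
```

View pics/s_dr.png

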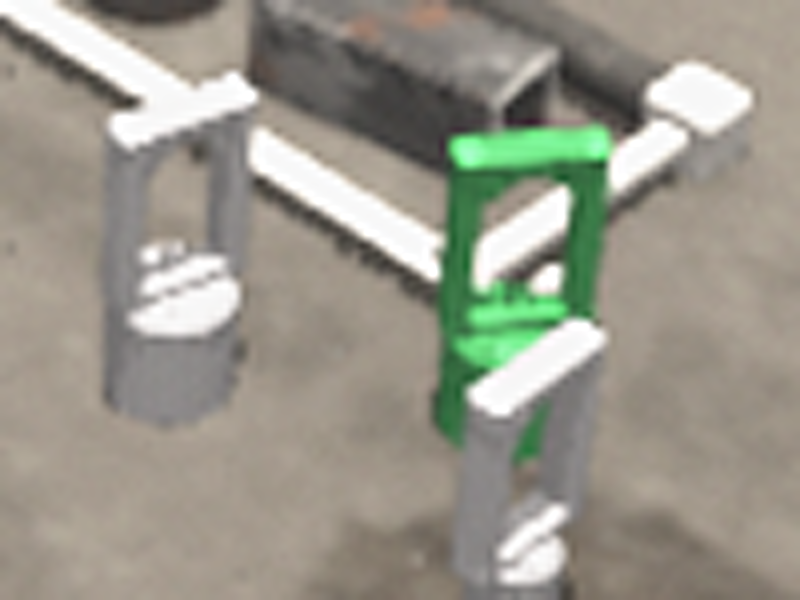

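View pics/d_dr.png

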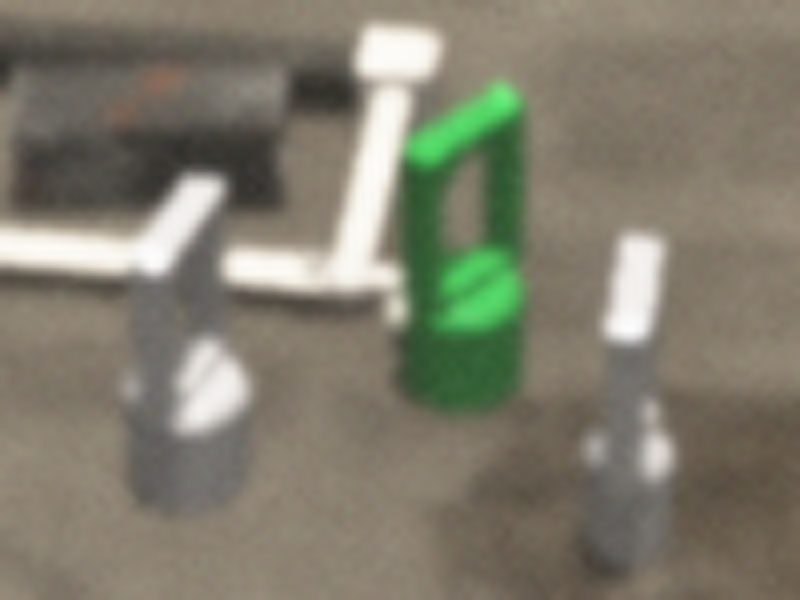

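View pics/s_cab.png

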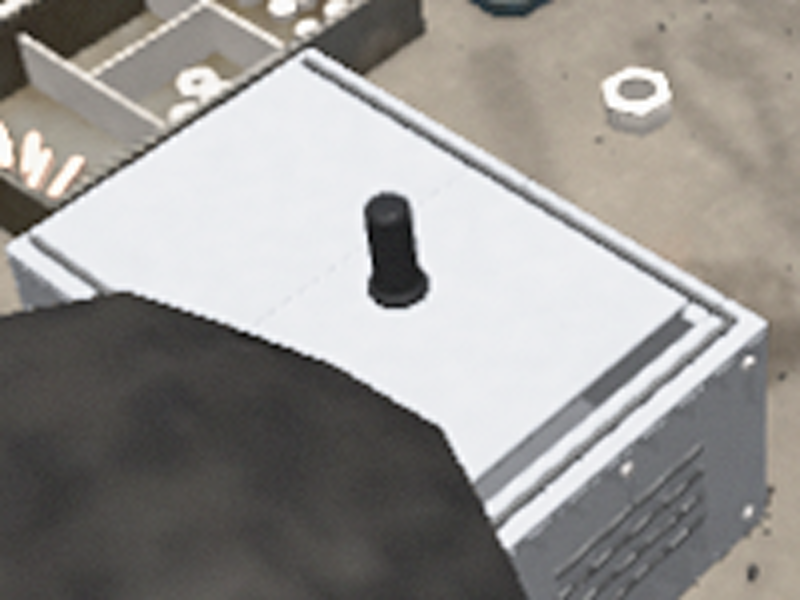

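View pics/d_cab.png

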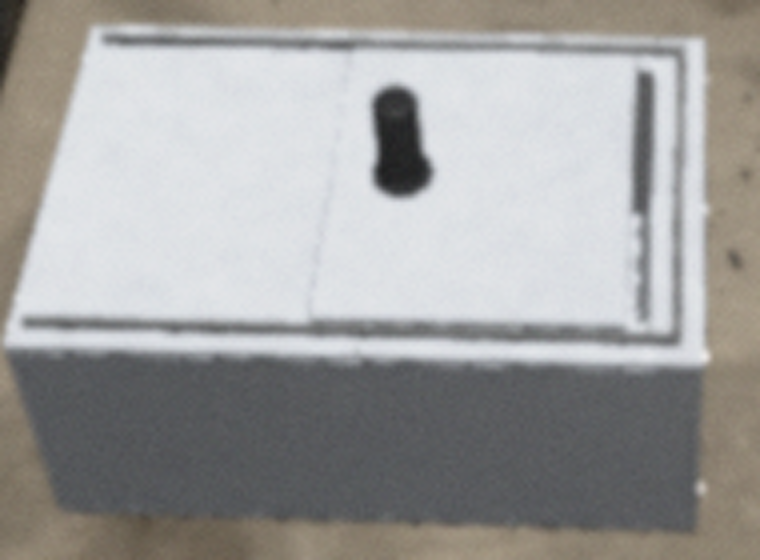

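Two grey candidates: A at scene (362,217) and B at scene (404,248). A's slug is about 16 px wide against 11–13 px for B, and the side view shows 14 px against 11 px. So A is the thick drift. Green at (405,215) is excluded.

```bash
cat > fit.py <<'E'
from h import *
from scipy.optimize import least_squares
a=load("scene");b=load("side")
S=lambda x,y:(140+x/4,200+y/4); D=lambda x,y:(180+x/4,255+y/4)
cab=[(a,S(310,48),(182,-80)),(a,S(766,322),(-72,-80)),(a,S(8,245),(182,80)),
(b,D(93,28),(182,-80)),(b,D(705,40),(-72,-80)),(b,D(5,348),(182,80)),(b,D(703,362),(-72,80))]
def W(p,l,z):
    c,s=np.cos(p[2]),np.sin(p[2]);return [p[0]+c*l[0]-s*l[1],p[1]+s*l[0]+c*l[1],z]
f=lambda p,L:np.concatenate([proj(c,W(p,l,115))[0]-uv for c,uv,l in L])
for L in(cab,cab[:3],cab[3:]):
    q=least_squares(f,[500,0,0],args=(L,)); print("cab",q.x,np.degrees(q.x[2]),q.fun.round(1))
p,e=tri([(a,S(387,205)),(b,D(397,100))]);print("knob top",p,e)
s=lambda x,y:(340+x/8,185+y/8); d=lambda x,y:(280+x/8,165+y/8)
for n,uvs,uvd in(("A",s(183,111),d(181,217)),("B",s(537,368),d(637,286))):
    print(n,tri([(a,uvs),(b,uvd)]),atz(a,uvs,86),atz(b,uvd,86))
for c,l,rr in((a,s(117,137),s(249,85)),(b,d(150,258),d(212,176)),(a,s(482,398),s(592,336)),(b,d(627,338),d(643,235))):
    v=atz(c,l,86)-atz(c,rr,86);print(np.linalg.norm(v),np.degrees(np.arctan2(v[1],v[0])))
E
python3 fit.py
python3 -c "
from h import *
a=load('scene');b=load('side')
for n,c,uv,z in(('nut',a,(299,225),8),('nozz',a,(401,310),10),('nozz e1',a,(405,294),10),('nozz e2',a,(397,326),10),('green',a,(405,204),86),('vise jaw',a,(318,182),50)):print(n,atz(c,uv,z))
"
```

```text
cab [4.97852277e+02 3.50159946e+01 1.09173804e-01] 6.255198212462607 [-0.2 -0.3  0.5  0.1 -1.6  0.8 -0.1 -1.1  0.5 -0.8 -0.7 -0.9  0.7  0.6]
cab [4.98158413e+02 3.45987131e+01 1.04018516e-01] 5.959821976054724 [ 0.5 -0.6  0.6  0.1 -1.1  0.1]
cab [4.97841471e+02 3.55881882e+01 1.13675429e-01] 6.513122290388452 [-0.5 -0.5  0.2 -0.7 -0.7 -0.1  0.9  0.7]
knob top [540.96195009  39.68056189 163.05977491] [np.float64(0.5265567912356025), np.float64(0.5265567912355938)]
A (array([ 564.28906285, -257.63148364,   85.92700304]), [np.float64(0.4037240020695617), np.float64(0.40372400206972414)]) [ 563.86189306 -257.02931556   86.        ] [ 564.4544774  -258.15382144   86.        ]
B (array([ 450.76334418, -248.55133695,   84.51036789]), [np.float64(0.06561185090541524), np.float64(0.06561185090549664)]) [ 449.704991   -247.06933934   86.        ] [ 450.63439829 -246.88573963   86.        ]
36.51765089099264 77.7649584915005
34.595817799323754 74.32994587865711
32.631419284966455 84.24864014516264
38.699844270237556 90.52094325496266
nut [ 659.71956889 -182.50269924    8.        ]
nozz [ 378.77426207 -158.47949732   10.        ]
nozz e1 [ 397.62410958 -190.76413946   10.        ]
nozz e2 [ 360.89922923 -127.86444655   10.        ]
green [ 500.55873346 -301.06653627   86.        ]
vise jaw [ 694.20363023 -266.27021273   50.        ]
```

```bash
python3 - <<'E'
from station import state,viewer
from h import *
w=cam(viewer,"wrist");s=state();R=cv2.Rodrigues(s["eef_rot"])[0];print(R.round(3))
o,d=ray(w,(320,240));print(o, R.T@(o-s["tcp_pos"]),R.T@d)
tgt=np.array([541,40,241]);print("dp to knob above",R.T@(tgt-s["tcp_pos"]),"yaw",np.degrees(np.arctan2(R[1,0],R[0,0])))
E
```

```text
[[ 0.937  0.348 -0.   ]
 [ 0.348 -0.937  0.001]
 [ 0.    -0.001 -1.   ]]
[ 300.34937354 -583.01363611  375.05873994] [  78.4741914     1.23607479 -133.18094203] [-0.31208137  0.00267612  0.9500881 ]
dp to knob above [ 521.07786462 -498.81915119    1.27061047] yaw 20.387140393489943
```

Request:
{"api": "move_arm", "payload": {"plan": [{"dp":[0.1,-0.096,-0.03],"roll":6,"fingers":0},{"dp":[0.521,-0.499,-0.03],"roll":14.1,"fingers":0},{"dp":[0.521,-0.499,-0.03],"roll":14.1,"fingers":0},{"dp":[0.521,-0.499,-0.03],"roll":14.1,"fingers":0},{"dp":[0.521,-0.499,-0.03],"roll":14.1,"fingers":0},{"dp":[0.521,-0.499,-0.03],"roll":14.1,"fingers":0},{"dp":[0.521,-0.499,-0.03],"roll":14.1,"fingers":0},{"dp":[0.521,-0.499,-0.03],"roll":14.1,"fingers":0},{"dp":[0.521,-0.499,-0.03],"roll":14.1,"fingers":0},{"dp":[0.521,-0.499,-0.03],"roll":14.1,"fingers":0},{"dp":[0.521,-0.499,-0.03],"roll":14.1,"fingers":0},{"dp":[0.521,-0.499,-0.03],"roll":14.1,"fingers":0},{"dp":[0.521,-0.499,-0.03],"roll":14.1,"fingers":0},{"dp":[0.521,-0.499,-0.03],"roll":14.1,"fingers":0},{"dp":[0.521,-0.499,-0.03],"roll":14.1,"fingers":0},{"dp":[0.521,-0.499,-0.03],"roll":14.1,"fingers":0},{"dp":[0.521,-0.499,-0.03],"roll":14.1,"fingers":0}]}}

```text
time: 2.0
tcp_pos: [540.8, 40.1, 272.1]
eef_rot: [3.136, 0.174, -0.001]
wrist_force: [-0.2, 0.3, 0.3]
grip_width: 85.6
```

```bash
python3 - <<'E'
from station import state,viewer
from h import *
w=cam(viewer,"wrist","w1");a=cam(viewer,"scene","s1");s=state();R=cv2.Rodrigues(s["eef_rot"])[0];print(s["time"],s["tcp_pos"],s["q"],np.degrees(np.arctan2(R[1,0],R[0,0])))
E
```

```text
2.1 [540.53999566  39.04165155 272.18359586] [-2.67846944e-02 -1.33418697e-01  1.85646856e+00 -3.66735262e-04
  1.41890830e+00  1.43542179e+00] 6.224919252041687
```

View pics/w1.png

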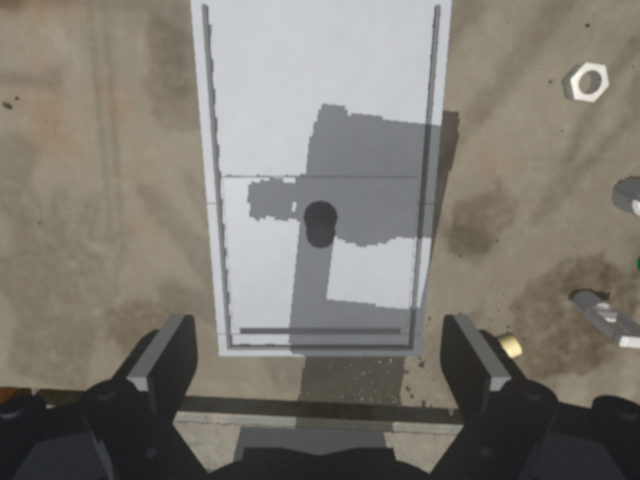

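View pics/s1.png

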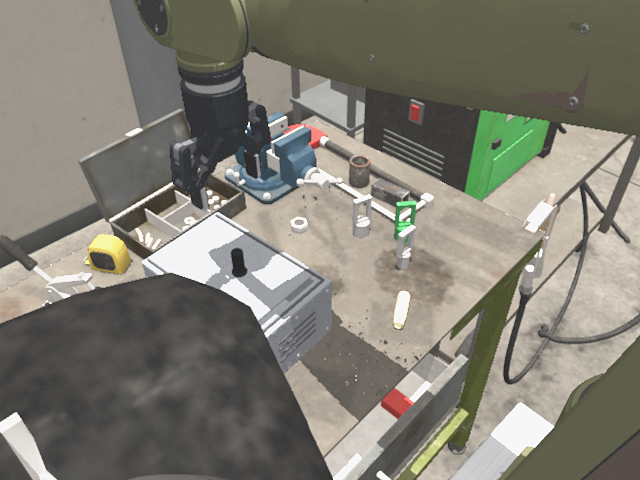

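The wrist view shows the knob top at about (320,212) and the cabinet's near corners at about (220,356) and (419,355). I'll check these against the fit.

```bash
python3 - <<'E'
from h import *
w=load("wrist");crop(w,"w1c",190,150,260,210,3)
def W(p,l,z):
    c,s=np.cos(p[2]),np.sin(p[2]);return [p[0]+c*l[0]-s*l[1],p[1]+s*l[0]+c*l[1],z]
p=[497.9,35.0,.1092]
for n,l,z in(("c",(-72,80),115),("c",(-72,-80),115),("knobtop",(43.6,0),163.5),("knob foot",(43.6,0),119.5),("hatch top R",(60+13.6,0),119.5)):print(n,proj(w,W(p,l,z)))
print(atz(w,(320,212),163.5))
E
```

```text
c [[217.13897218 357.36471107]]
c [[418.09321473 357.35567596]]
knobtop [[317.36631082 238.03483866]]
knob foot [[317.51238585 218.71061354]]
hatch top R [[317.48349319 176.15641765]]
[557.49500758  39.95505029 163.5       ]
```

View pics/w1c.png

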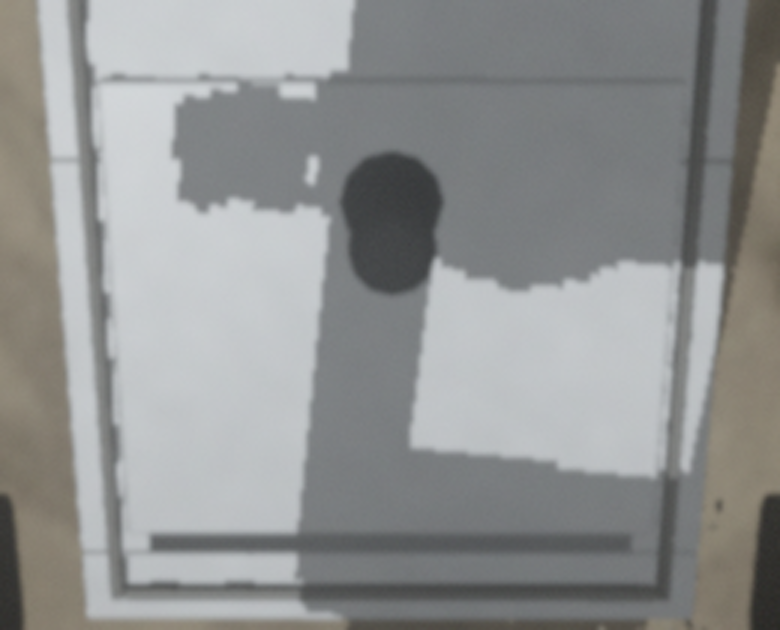

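Request:
{"api": "move_arm", "payload": {"plan": [{"dp":[0.0005,0,0.045],"roll":0,"fingers":0},{"dp":[0.0005,0,0.09],"roll":0,"fingers":0},{"dp":[0.0005,0,0.131],"roll":0,"fingers":0},{"dp":[0.0005,0,0.131],"roll":0,"fingers":0},{"dp":[0.0005,0,0.131],"roll":0,"fingers":100},{"dp":[0.0005,0,0.131],"roll":0,"fingers":200},{"dp":[0.0005,0,0.131],"roll":0,"fingers":255},{"dp":[0.0005,0,0.131],"roll":0,"fingers":255},{"dp":[0.0005,0,0.131],"roll":0,"fingers":255},{"dp":[0.0005,0,0.131],"roll":0,"fingers":255},{"dp":[0.0005,0,0.131],"roll":0,"fingers":255}], "squeeze": 25}}

```text
time: 3.2
tcp_pos: [542.7, 39.1, 143.3]
eef_rot: [3.135, 0.172, 0.005]
wrist_force: [-0.3, -4.9, 6.4]
grip_width: 17.2
```

```bash
python3 - <<'E'
from station import state,viewer
from h import *
b=cam(viewer,"side");s=state();R=cv2.Rodrigues(s["eef_rot"])[0];print(s["time"],s["tcp_pos"],s["wrist_force"],s["grip_width"],np.degrees(np.arctan2(R[1,0],R[0,0])))
crop(b,"d2",180,180,240,180,3)
E
```

```text
3.25 [542.65548474  39.11436888 143.28761123] [-0.5981315  -4.50568801  6.13110512] 17.278840303998056 6.2957477058445885
```

View pics/d2.png

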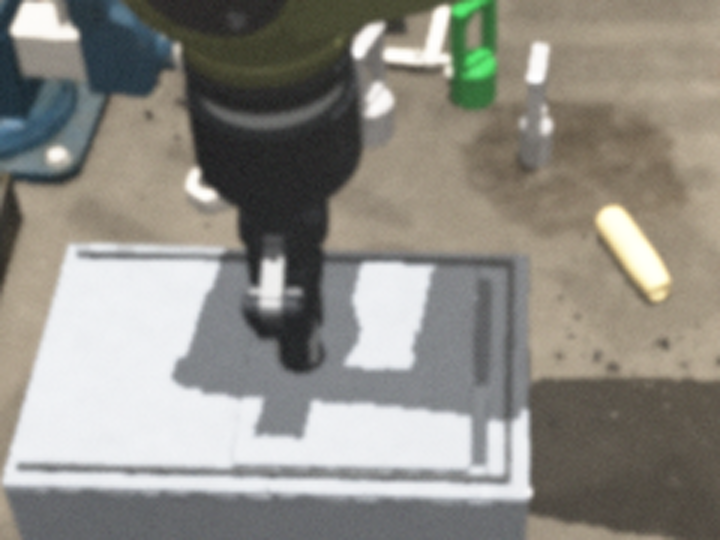

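Request:
{"api": "move_arm", "payload": {"plan": [{"dp":[0.01,0.001,0.0],"roll":0,"fingers":255},{"dp":[0.025,0.001,0.0],"roll":0,"fingers":255},{"dp":[0.04,0.001,0.0],"roll":0,"fingers":255},{"dp":[0.055,0.001,0.0],"roll":0,"fingers":255},{"dp":[0.07,0.001,0.0],"roll":0,"fingers":255},{"dp":[0.085,0.001,0.0],"roll":0,"fingers":255},{"dp":[0.097,0.001,0.0],"roll":0,"fingers":255},{"dp":[0.097,0.001,0.0],"roll":0,"fingers":255},{"dp":[0.097,0.001,0.0],"roll":0,"fingers":255},{"dp":[0.097,0.001,0.0],"roll":0,"fingers":255}]}}

```text
time: 4.25
tcp_pos: [639.7, 49.6, 143.4]
eef_rot: [3.137, 0.172, 0.007]
wrist_force: [1.5, -1.1, 5.3]
grip_width: 17.4
```

```bash
python3 - <<'E'
from station import state,viewer
from h import *
b=cam(viewer,"side");s=state();R=cv2.Rodrigues(s["eef_rot"])[0];print(s["time"],s["tcp_pos"],s["wrist_force"],s["grip_width"],np.degrees(np.arctan2(R[1,0],R[0,0])))
crop(b,"d3",170,220,220,165,3.5)
E
```

```text
4.3 [639.59826375  49.64654199 143.34428571] [ 1.61696326 -2.12849798  5.87907059] 17.133867528207233 6.288828577827276
```

View pics/d3.png

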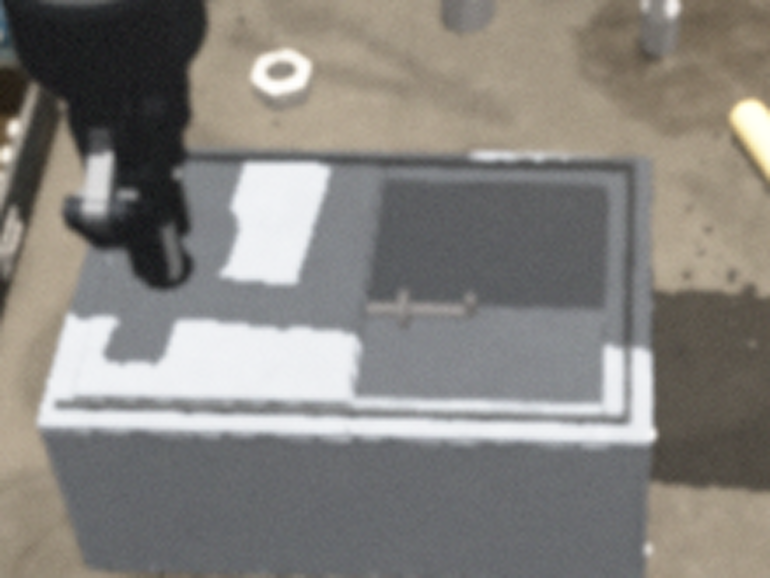

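Request:
{"api": "move_arm", "payload": {"plan": [{"dp":[0.097,0.001,0.0],"roll":0,"fingers":120},{"dp":[0.097,0.001,0.0],"roll":0,"fingers":0},{"dp":[0.097,0.001,0.0],"roll":0,"fingers":0},{"dp":[0.097,0.001,0.0],"roll":0,"fingers":0},{"dp":[0.097,0.001,-0.05],"roll":0,"fingers":0},{"dp":[0.097,0.001,-0.1],"roll":0,"fingers":0}]}}

```text
time: 4.9
tcp_pos: [731.8, 59.5, 239.3]
eef_rot: [-3.136, -0.172, 0.011]
wrist_force: [0.5, 0.4, 1.8]
grip_width: 85.7
```

My mistake: the plan is relative to the pose at the start of each call, so the gripper moved another 97 mm in +x. I'll check what that did.

```bash
python3 - <<'E'
from station import state,viewer
from h import *
b=cam(viewer,"side","d4");a=cam(viewer,"scene","s4");w=cam(viewer,"wrist","w4");s=state();R=cv2.Rodrigues(s["eef_rot"])[0];print(s["time"],s["tcp_pos"],s["wrist_force"],s["grip_width"],np.degrees(np.arctan2(R[1,0],R[0,0])))
E
```

```text
5.05 [735.8672571   59.52154676 248.91083114] [ 0.66419076 -0.14254744 -0.16406235] 85.23286713692691 6.294207018922897
```

View pics/d4.png

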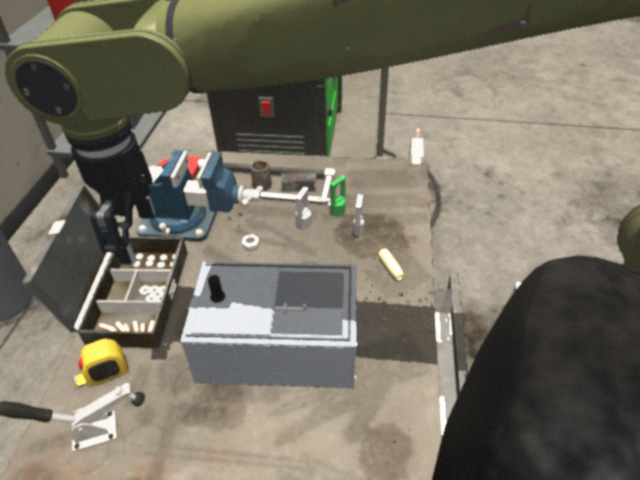

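View pics/s4.png

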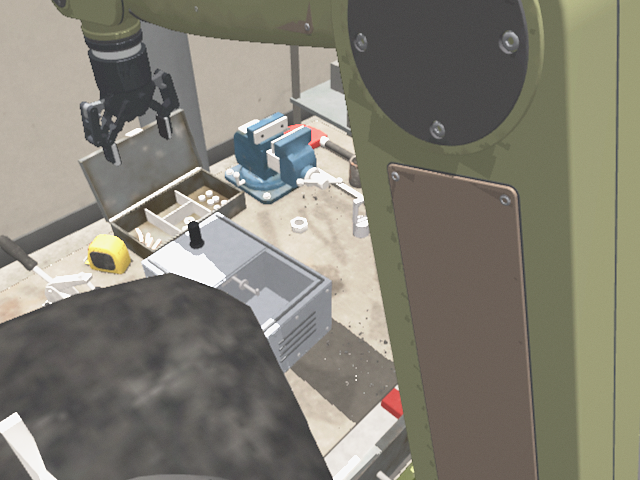

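Nothing moved apart from the hatch, which is open against its stop. Next I hover over drift A.

Request:
{"api": "move_arm", "payload": {"plan": [{"dp":[-0.206,0.297,0],"roll":20.3,"fingers":0},{"dp":[-0.206,0.297,0],"roll":20.3,"fingers":0},{"dp":[-0.206,0.297,0],"roll":20.3,"fingers":0},{"dp":[-0.206,0.297,0],"roll":20.3,"fingers":0},{"dp":[-0.206,0.297,0],"roll":20.3,"fingers":0},{"dp":[-0.206,0.297,0],"roll":20.3,"fingers":0},{"dp":[-0.206,0.297,0],"roll":20.3,"fingers":0},{"dp":[-0.206,0.297,0],"roll":20.3,"fingers":0},{"dp":[-0.206,0.297,0],"roll":20.3,"fingers":0},{"dp":[-0.206,0.297,0],"roll":20.3,"fingers":0},{"dp":[-0.206,0.297,0],"roll":20.3,"fingers":0}]}}

```text
time: 6.15
tcp_pos: [562.7, -256.9, 240.9]
eef_rot: [-3.118, 0.38, 0.001]
wrist_force: [0.2, 0.6, -0.7]
grip_width: 85.5
```

```bash
python3 - <<'E'
from station import state,viewer
from h import *
w=cam(viewer,"wrist","w5");a=cam(viewer,"scene","s5");s=state();R=cv2.Rodrigues(s["eef_rot"])[0];print(s["time"],s["tcp_pos"],np.degrees(np.arctan2(R[1,0],R[0,0])))
crop(w,"w5c",240,160,160,120,5)
crop(a,"s5c",100,190,240,180,3)
E
```

```text
6.25 [ 562.87434502 -257.02556223  241.13933075] -13.887859760602572
```

View pics/w5.png

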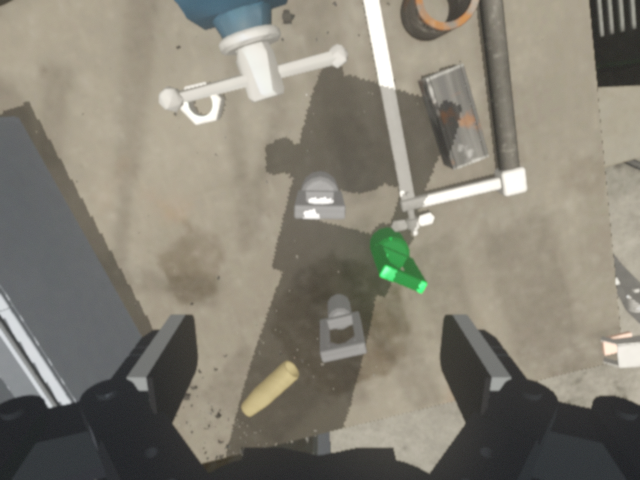

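View pics/w5c.png

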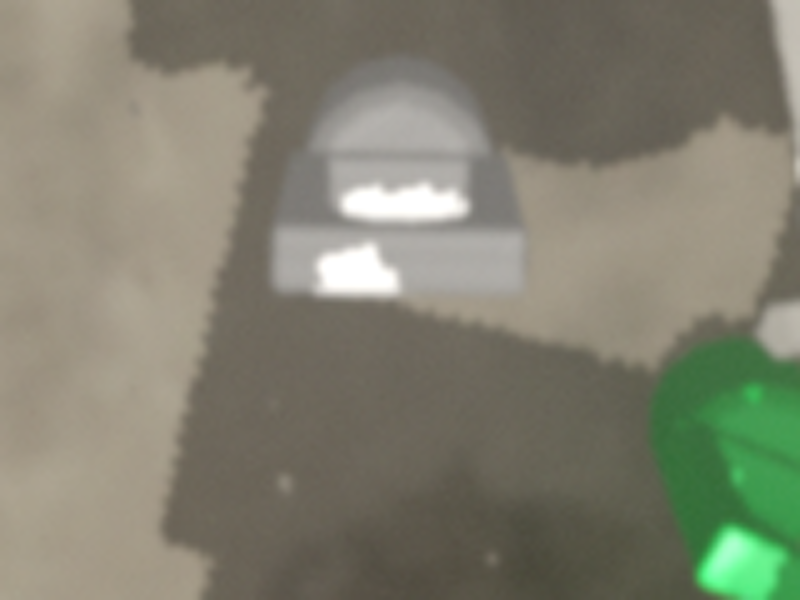

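View pics/s5c.png

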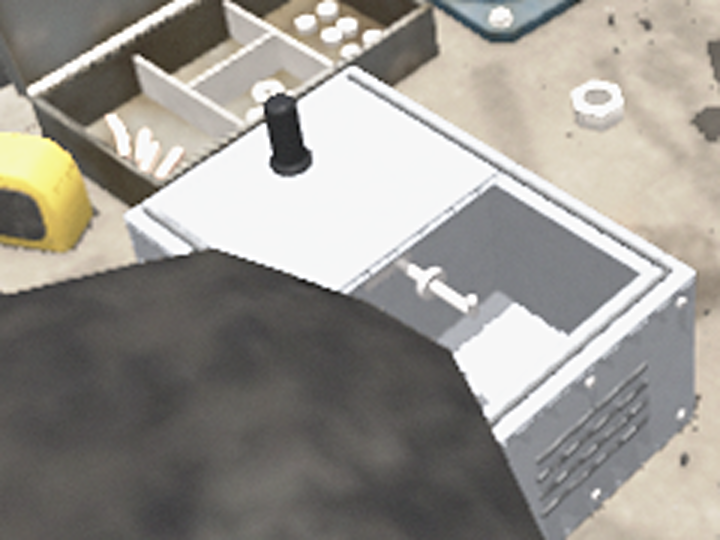

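The bail top sits at wrist (320,212), square to the tool. Its slug is about 36 px wide against 24 px for the other grey drift, which confirms A is the thick one.

```bash
python3 - <<'E'
from h import *
w=load("wrist");a=load("scene");b=load("side")
P=atz(w,(319.8,212.4),86);print("bail",P)
for uvL,uvR in (((294.5,212.4),(345,212.4)),):
    v=atz(w,uvL,86)-atz(w,uvR,86);print(np.linalg.norm(v),np.degrees(np.arctan2(v[1],v[0])))
y=np.radians(-13.9);d=P-[562.9,-257,0];print("toolxy",d[0]*np.cos(y)+d[1]*np.sin(y), d[0]*np.sin(y)-d[1]*np.cos(y))
c,s=np.cos(.1092),np.sin(.1092)
for n,u,v in(("tip",(257,290.7),(304.3,305.1)),("disc",(243.3,283.3),(285.4,308))):
    p,e=tri([(a,u),(b,v)]);q=p-[497.9,34.1,0];print(n,p,e,q[0]*c+q[1]*s,-q[0]*s+q[1]*c)
E
```

```text
bail [ 566.93498006 -259.47479759   86.        ]
35.58503224405655 76.0202246336004
toolxy 4.511337428572045 1.4330114514793915
tip [506.52541873  35.24765105 103.39452908] [np.float64(0.5361661318858372), np.float64(0.5361661318858296)] 8.699116882471186 0.20079030675217557
disc [536.30596185  39.24186184  98.03494427] [np.float64(0.7898054982537588), np.float64(0.7898054982536189)] 38.73757672487866 0.9256340532125424
```

Request:
{"api": "move_arm", "payload": {"plan": [{"dp":[0.003,0.001,0.045],"roll":0,"fingers":0},{"dp":[0.003,0.001,0.09],"roll":0,"fingers":0},{"dp":[0.003,0.001,0.135],"roll":0,"fingers":0},{"dp":[0.003,0.001,0.16],"roll":0,"fingers":0},{"dp":[0.003,0.001,0.177],"roll":0,"fingers":0},{"dp":[0.003,0.001,0.177],"roll":0,"fingers":0},{"dp":[0.003,0.001,0.177],"roll":0,"fingers":80},{"dp":[0.003,0.001,0.177],"roll":0,"fingers":130},{"dp":[0.003,0.001,0.177],"roll":0,"fingers":255},{"dp":[0.003,0.001,0.177],"roll":0,"fingers":255},{"dp":[0.003,0.001,0.177],"roll":0,"fingers":255},{"dp":[0.003,0.001,0.177],"roll":0,"fingers":255}], "squeeze": 40}}

```text
time: 7.45
tcp_pos: [566.2, -260.6, 66.5]
eef_rot: [3.118, -0.383, 0.005]
wrist_force: [-0.7, 2.6, 6.5]
grip_width: 35.1
```

```bash
python3 - <<'E'
from station import state,viewer
from h import *
b=cam(viewer,"side");s=state();print(s["time"],s["tcp_pos"],s["wrist_force"],s["grip_width"])
crop(b,"d6",240,120,200,150,4)
E
```

```text
7.5 [ 566.20389684 -260.54454778   66.46277483] [-0.22962634  1.29669909  6.15814569] 35.858015788454416
```

View pics/d6.png

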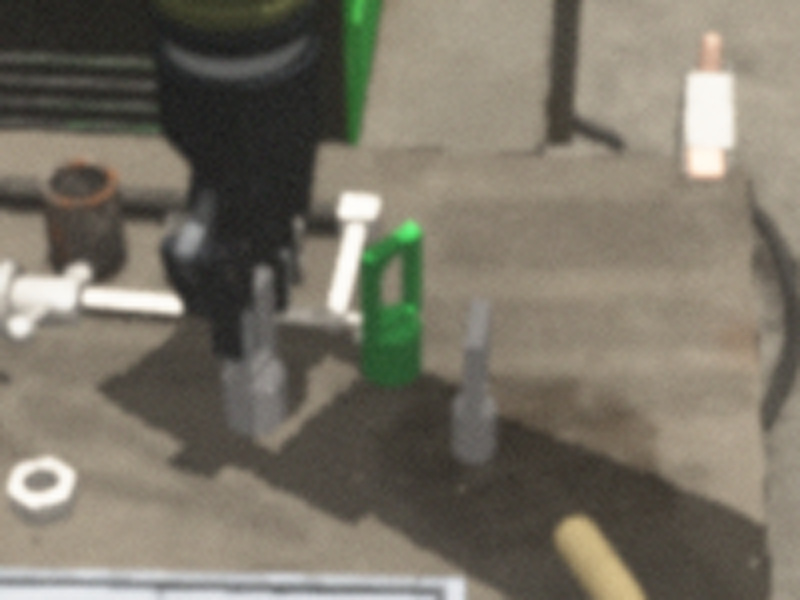

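Request:
{"api": "move_arm", "payload": {"plan": [{"dp":[0,0,-0.015],"roll":0,"fingers":255},{"dp":[0,0,-0.045],"roll":0,"fingers":255},{"dp":[0,0,-0.08],"roll":0,"fingers":255},{"dp":[0,0,-0.12],"roll":0,"fingers":255},{"dp":[0,0,-0.16],"roll":0,"fingers":255},{"dp":[0,0,-0.18],"roll":0,"fingers":255},{"dp":[0,0,-0.18],"roll":0,"fingers":255},{"dp":[0,0,-0.18],"roll":0,"fingers":255}]}}

```text
time: 8.3
tcp_pos: [564.4, -260.1, 243.8]
eef_rot: [-3.118, 0.383, 0.001]
wrist_force: [-0.9, -0.7, -2.9]
grip_width: 35.3
```

```bash
python3 - <<'E'
from station import state,viewer
from h import *
w=cam(viewer,"wrist","w7");a=cam(viewer,"scene","s7");b=cam(viewer,"side","d7");s=state();R=cv2.Rodrigues(s["eef_rot"])[0]
print(s["time"],s["tcp_pos"],s["wrist_force"],s["grip_width"],np.degrees(np.arctan2(R[1,0],R[0,0])),R[:,2])
t=s["tcp_pos"]
pr=[R@[0,0,-15-7+0]+t, R@[0,0,64]+t, R@[-5,18,-22]+t, R@[5,18,-22]+t, R@[5,-18,-22]+t, R@[-5,-18,-22]+t]
for c in (w,a,b): print(proj(c,pr).round(0).tolist())
crop(w,"w7c",220,240,200,150,4);crop(b,"d7c",230,70,160,120,5);crop(a,"s7c",310,70,160,150,4)
E
```

```text
8.45 [ 563.68795369 -259.58478704  241.29786457] [ 0.54189935  0.28163052 -1.41093025] 35.629763332073246 -14.016292714311906 [-0.00430229  0.00235055 -0.99998798]
[[315.0, 368.0], [316.0, 267.0], [372.0, 381.0], [373.0, 354.0], [257.0, 354.0], [259.0, 382.0]]
[[368.0, 113.0], [366.0, 157.0], [379.0, 111.0], [376.0, 108.0], [357.0, 114.0], [361.0, 117.0]]
[[299.0, 113.0], [301.0, 153.0], [305.0, 108.0], [300.0, 107.0], [292.0, 117.0], [297.0, 118.0]]
```

View pics/w7c.png

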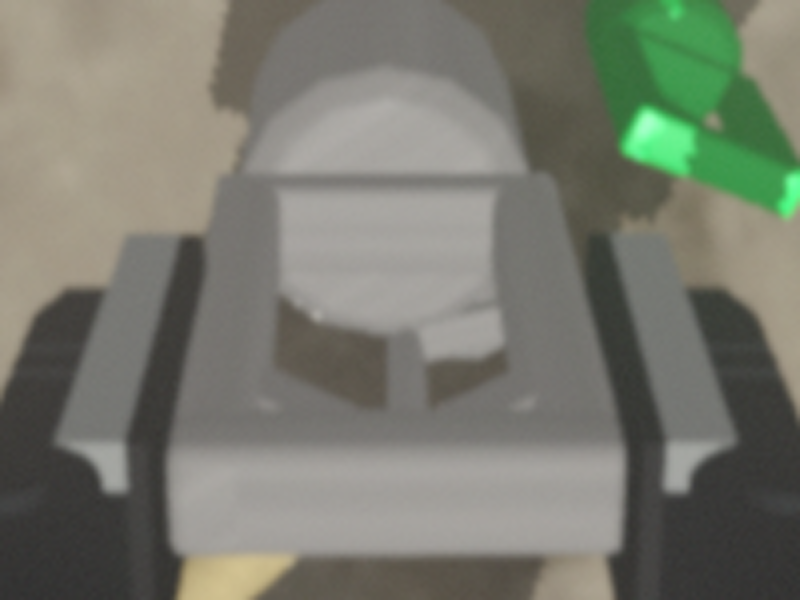

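View pics/d7c.png

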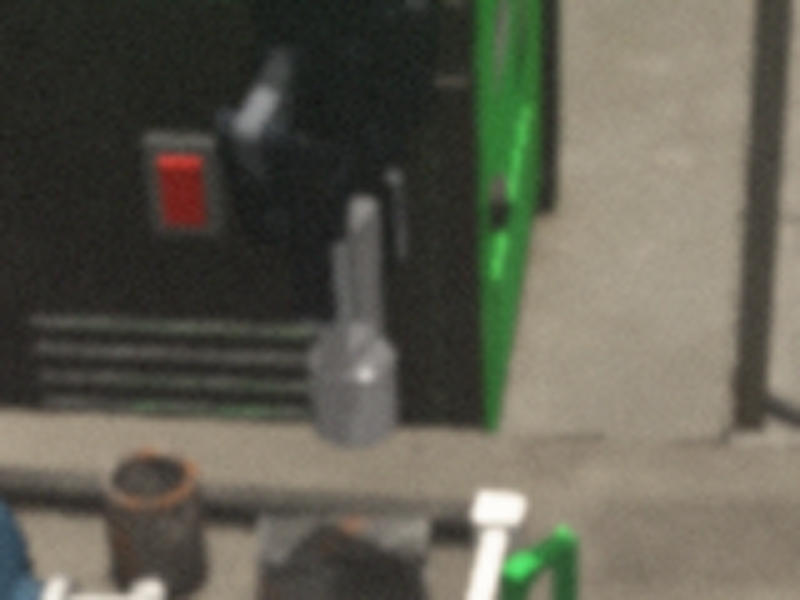

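View pics/s7c.png

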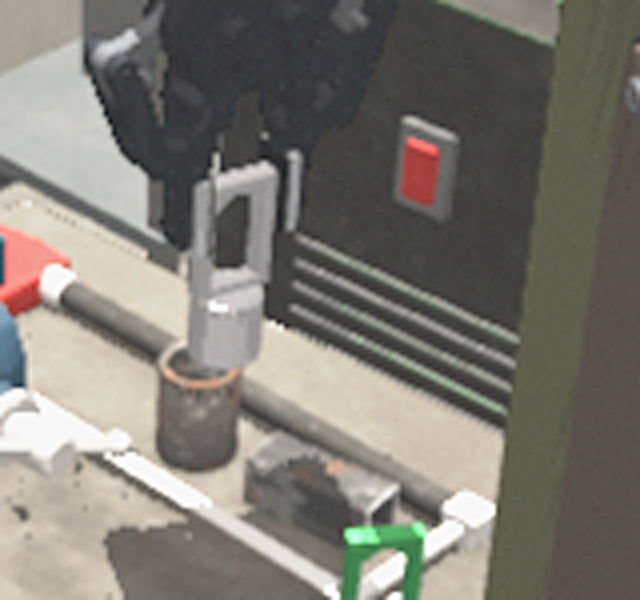

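Request:
{"api": "move_arm", "payload": {"plan": [{"dp":[-0.02,-0.037,0],"roll":-4,"fingers":255},{"dp":[-0.04,-0.074,0],"roll":-8,"fingers":255},{"dp":[-0.06,-0.111,0],"roll":-12,"fingers":255},{"dp":[-0.08,-0.148,0],"roll":-16,"fingers":255},{"dp":[-0.1,-0.185,0],"roll":-20.3,"fingers":255},{"dp":[-0.12,-0.222,0],"roll":-20.3,"fingers":255},{"dp":[-0.135,-0.25,0],"roll":-20.3,"fingers":255},{"dp":[-0.144,-0.266,0],"roll":-20.3,"fingers":255},{"dp":[-0.144,-0.266,0],"roll":-20.3,"fingers":255},{"dp":[-0.144,-0.266,0],"roll":-20.3,"fingers":255},{"dp":[-0.144,-0.266,0],"roll":-20.3,"fingers":255}]}}

```text
time: 9.55
tcp_pos: [489.5, 32.0, 243.5]
eef_rot: [3.137, 0.171, -0.002]
wrist_force: [0.1, 0.7, -1.8]
grip_width: 35.4
```

```bash
python3 - <<'E'
from station import state,viewer
from h import *
w=cam(viewer,"wrist","w8");a=cam(viewer,"scene","s8");b=cam(viewer,"side","d8");s=state();R=cv2.Rodrigues(s["eef_rot"])[0]
print(s["time"],s["tcp_pos"],s["wrist_force"],s["grip_width"],np.degrees(np.arctan2(R[1,0],R[0,0])),R[:,2])
crop(b,"d8c",180,150,220,200,3.5);crop(a,"s8c",140,100,220,200,3.5)
E
```

```text
9.7 [489.77696939  31.86355232 244.04887822] [-0.23156984  0.7171226  -2.02867335] 35.10542173338315 6.201198833366055 [-5.49063517e-04 -1.29659969e-04 -9.99999841e-01]
```

View pics/w8.png

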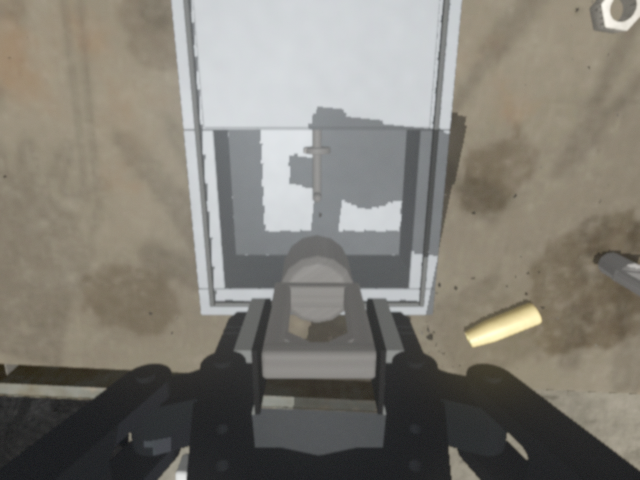

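View pics/d8c.png

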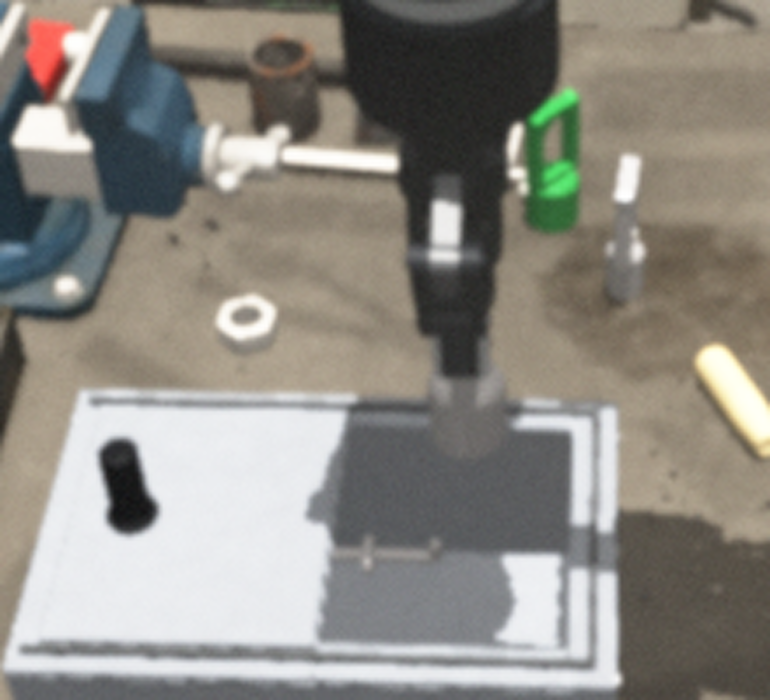

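View pics/s8c.png

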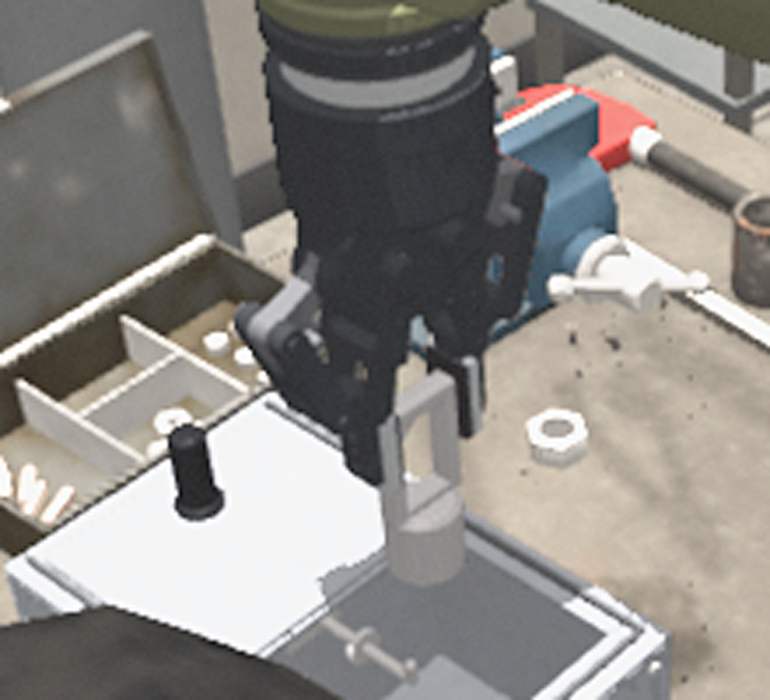

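Request:
{"api": "move_arm", "payload": {"plan": [{"dp":[0,-0.001,0.02],"roll":0,"fingers":255},{"dp":[0,-0.001,0.045],"roll":0,"fingers":255},{"dp":[0,-0.001,0.07],"roll":0,"fingers":255},{"dp":[0,-0.001,0.095],"roll":0,"fingers":255},{"dp":[0,-0.001,0.115],"roll":0,"fingers":255},{"dp":[0,-0.001,0.13],"roll":0,"fingers":255},{"dp":[0,-0.001,0.14],"roll":0,"fingers":255},{"dp":[0,-0.001,0.14],"roll":0,"fingers":255},{"dp":[0,-0.001,0.14],"roll":0,"fingers":255}]}}

```text
time: 10.6
tcp_pos: [490.1, 33.6, 105.0]
eef_rot: [3.137, 0.172, 0.002]
wrist_force: [0.6, -0.7, -2.4]
grip_width: 35.1
```

```bash
python3 - <<'E'
from station import state,viewer
from h import *
w=cam(viewer,"wrist","w9");a=cam(viewer,"scene","s9");b=cam(viewer,"side","d9");s=state();R=cv2.Rodrigues(s["eef_rot"])[0]
print(s["time"],s["tcp_pos"],s["wrist_force"],s["grip_width"],np.degrees(np.arctan2(R[1,0],R[0,0])),R[:,2])
crop(b,"d9c",260,240,110,90,7);crop(a,"s9c",200,230,120,90,6.5)
E
```

```text
10.75 [490.46845575  33.71133752 105.65815857] [ 1.02358058 -0.49711294 -2.11318462] 35.16475832067173 6.289656291272124 [ 2.42735052e-03 -9.18022643e-05 -9.99997050e-01]
```

View pics/w9.png

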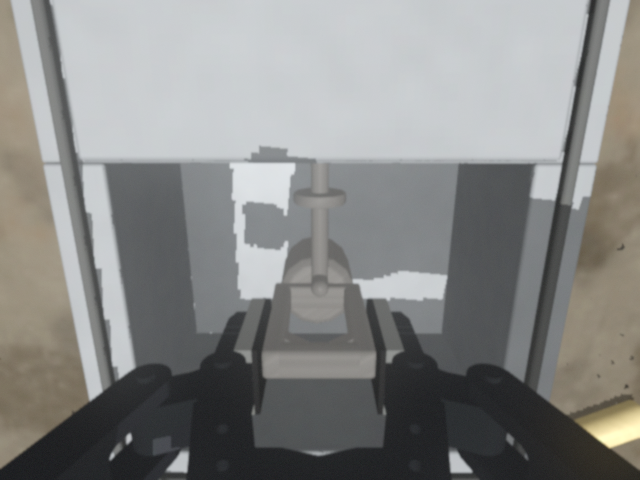

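View pics/d9c.png

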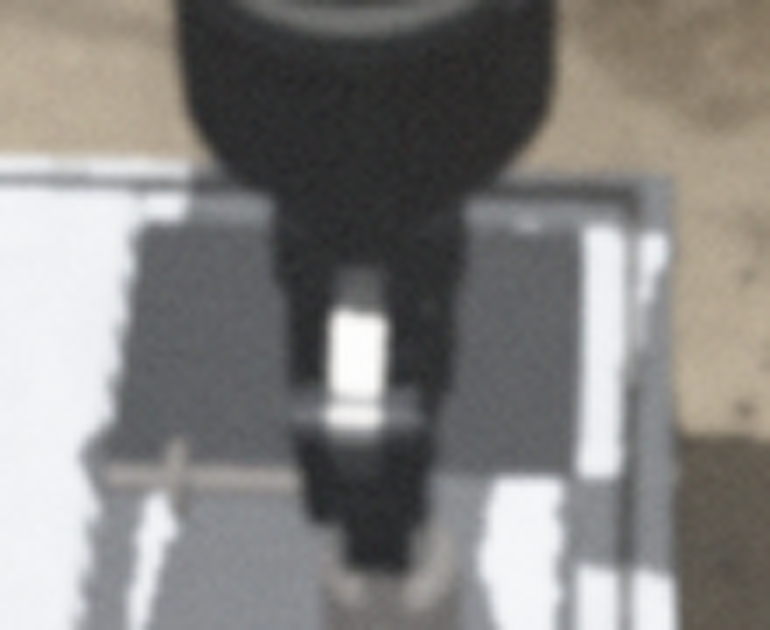

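View pics/s9c.png

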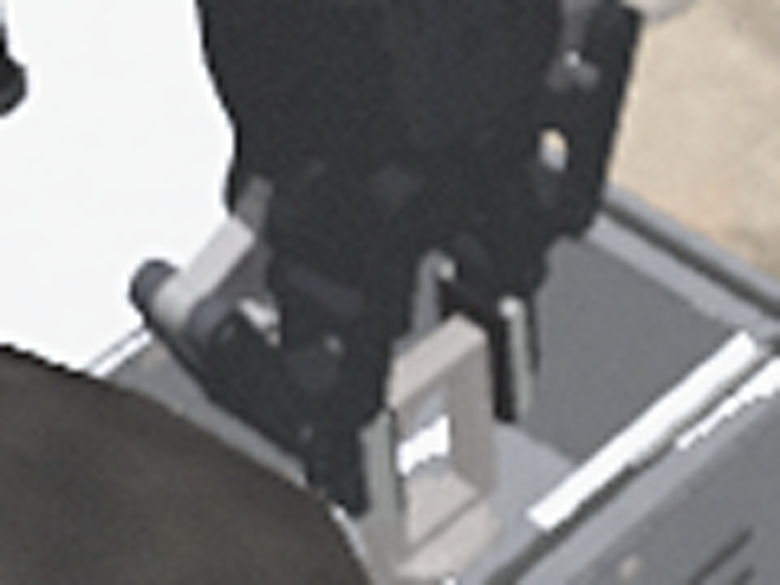

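Request:
{"api": "move_arm", "payload": {"plan": [{"dp":[0,0,0.004],"roll":0,"fingers":255},{"dp":[0.008,0,0.004],"roll":0,"fingers":255},{"dp":[0.016,0,0.004],"roll":0,"fingers":255},{"dp":[0.024,0,0.004],"roll":0,"fingers":255},{"dp":[0.03,0,0.004],"roll":0,"fingers":255},{"dp":[0.03,0,0.004],"roll":0,"fingers":255},{"dp":[0.03,0,0.01],"roll":0,"fingers":255},{"dp":[0.03,0,0.014],"roll":0,"fingers":255},{"dp":[0.03,0,0.016],"roll":0,"fingers":255},{"dp":[0.03,0,0.016],"roll":0,"fingers":255}]}}

```text
time: 11.75
tcp_pos: [518.6, 37.0, 87.5]
eef_rot: [-3.137, -0.172, 0.002]
wrist_force: [-0.3, -0.8, -2.3]
grip_width: 35.0
```

```bash
python3 - <<'E'
from station import state,viewer
from h import *
w=cam(viewer,"wrist","w10");a=cam(viewer,"scene","s10");b=cam(viewer,"side","d10");s=state();R=cv2.Rodrigues(s["eef_rot"])[0]
print(s["time"],s["tcp_pos"],s["wrist_force"],s["ft_torque"],s["grip_width"],R[:,2])
crop(b,"d10c",240,240,110,90,7);crop(a,"s10c",200,230,120,90,6.5);crop(w,"w10c",220,150,200,240,3)
E
```

```text
11.9 [519.33694811  36.99237097  88.4420715 ] [ 1.05532236  0.22374518 -2.612363  ] [-0.03692282 -0.02375024  0.04111335] 35.2548393590695 [ 2.20147586e-04 -1.30214130e-06 -9.99999976e-01]
```

View pics/w10c.png

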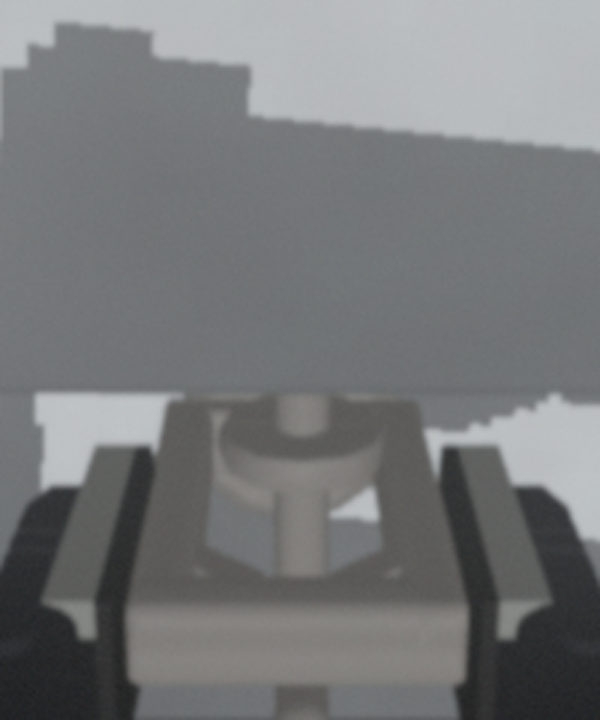

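View pics/s10c.png

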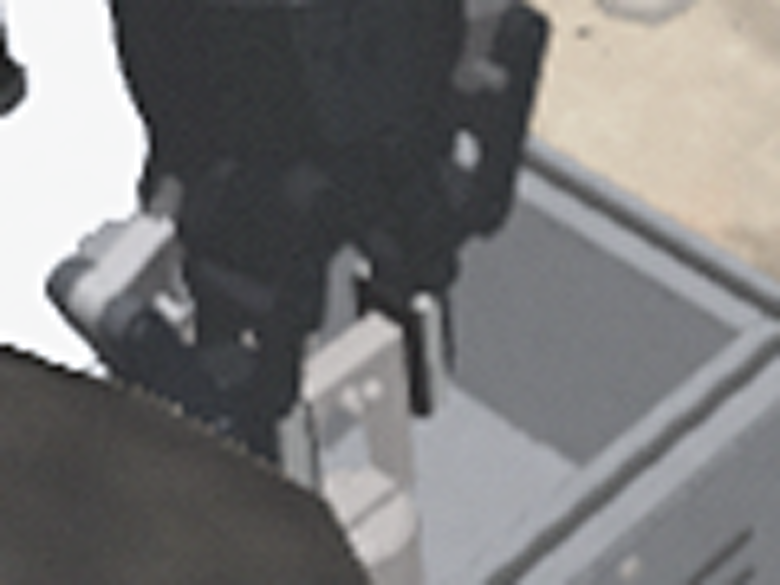

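View pics/d10c.png

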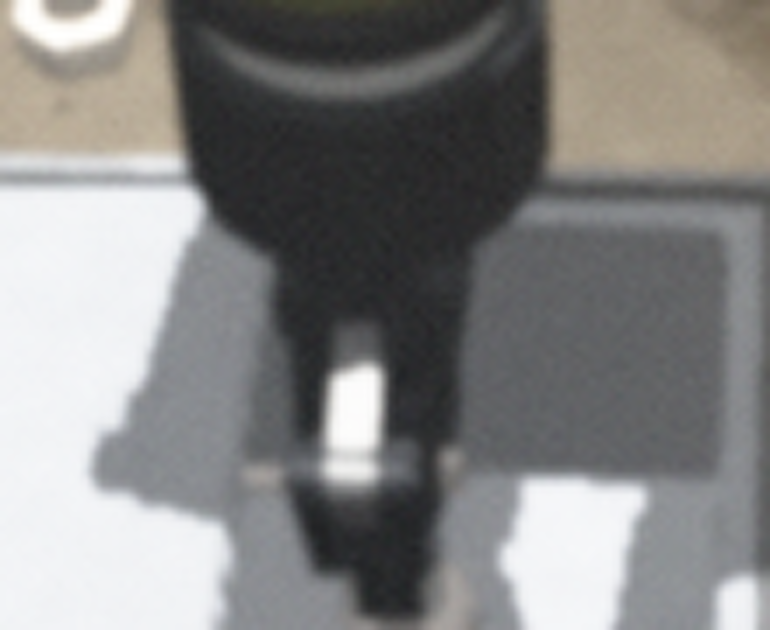

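The wire runs through the window, with the tip in front and the disc behind. The wrist still carries the drift's weight, so I lower a few mm more.

Request:
{"api": "move_arm", "payload": {"plan": [{"dp":[0,0,0.002],"roll":0,"fingers":255},{"dp":[0,0,0.003],"roll":0,"fingers":255},{"dp":[0,0,0.003],"roll":0,"fingers":255},{"dp":[0,0,0.003],"roll":0,"fingers":255}]}}

```text
time: 12.3
tcp_pos: [519.8, 37.0, 86.3]
eef_rot: [3.137, 0.172, 0.001]
wrist_force: [-2.6, -0.4, 4.5]
grip_width: 35.1
```

Request:
{"api": "move_arm", "payload": {"plan": [{"dp":[0,0,0],"roll":0,"fingers":130},{"dp":[0,0,0],"roll":0,"fingers":118},{"dp":[0,0,0],"roll":0,"fingers":110},{"dp":[0,0,0],"roll":0,"fingers":110},{"dp":[0,0,0],"roll":0,"fingers":110}]}}

```text
time: 12.8
tcp_pos: [519.2, 37.0, 85.1]
eef_rot: [-3.137, -0.172, 0.0]
wrist_force: [-0.2, 0.7, 0.2]
grip_width: 48.5
```

```bash
python3 - <<'E'
from station import state,viewer
from h import *
w=cam(viewer,"wrist","w11");a=cam(viewer,"scene","s11");s=state()
print(s["time"],s["tcp_pos"],s["wrist_force"],s["ft_torque"],s["grip_width"])
crop(a,"s11c",200,230,120,90,6.5);crop(w,"w11c",220,150,200,240,3)
E
```

```text
12.9 [519.28347135  37.02453101  85.21573028] [-0.42407163  0.196964    0.69499927] [-0.01888279 -0.03386293  0.01867637] 48.49333322409028
```

View pics/w11c.png

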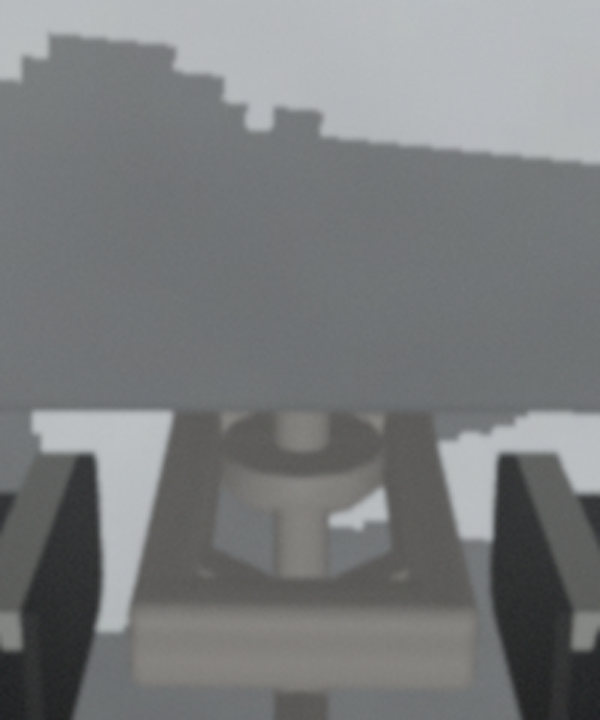

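View pics/s11c.png

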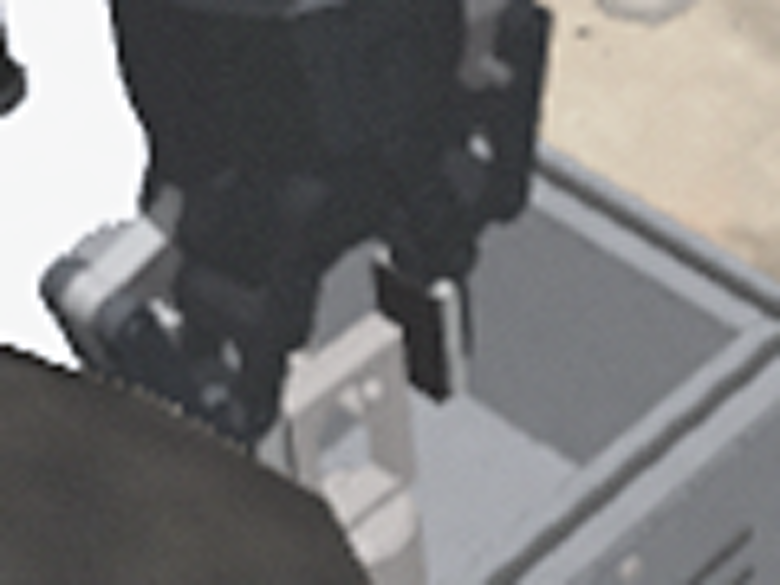

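The drift hangs free, with clear gaps on both sides. I retreat straight up.

Request:
{"api": "move_arm", "payload": {"plan": [{"dp":[0,0,-0.015],"roll":0,"fingers":110},{"dp":[0,0,-0.04],"roll":0,"fingers":110},{"dp":[0,0,-0.08],"roll":0,"fingers":110},{"dp":[0,0,-0.12],"roll":0,"fingers":110},{"dp":[0,0,-0.15],"roll":0,"fingers":110},{"dp":[0,0,-0.15],"roll":0,"fingers":110},{"dp":[0,0,-0.15],"roll":0,"fingers":110}]}}

```text
time: 13.6
tcp_pos: [519.8, 37.0, 237.2]
eef_rot: [3.137, 0.172, 0.005]
wrist_force: [-0.2, 0.4, -0.1]
grip_width: 48.7
```

```bash
python3 - <<'E'
from station import state,viewer
from h import *
w=cam(viewer,"wrist","w12");a=cam(viewer,"scene","s12");b=cam(viewer,"side");s=state();R=cv2.Rodrigues(s["eef_rot"])[0]
print(s["time"],s["tcp_pos"],s["wrist_force"],s["grip_width"],np.degrees(np.arctan2(R[1,0],R[0,0])))
crop(a,"s12c",140,190,200,150,4);crop(b,"d12c",180,250,200,110,4)
E
```

```text
13.75 [518.39471029  37.05114516 233.71557551] [ 0.22774731  0.26944709 -0.77731392] 48.73939715593021 6.286648245551111
```

View pics/w12.png

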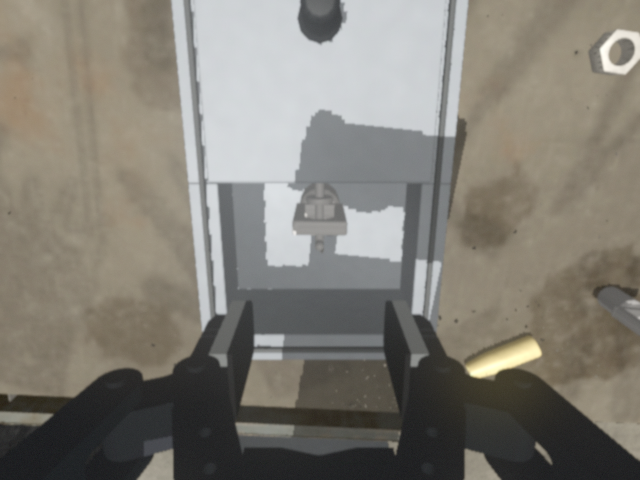

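View pics/s12c.png

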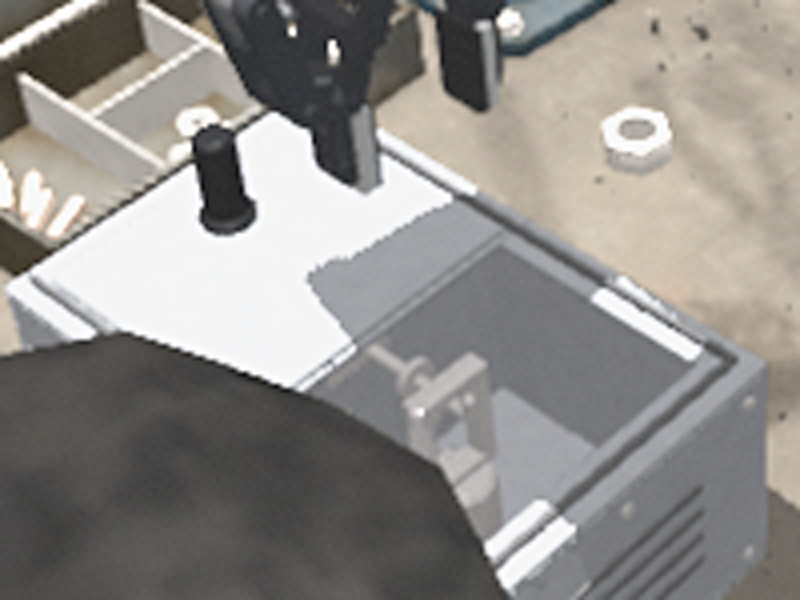

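View pics/d12c.png

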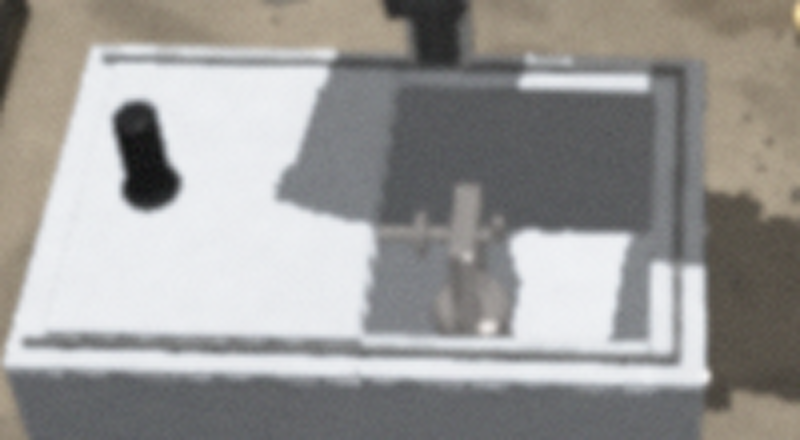

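Request:
{"api": "move_arm", "payload": {"plan": [{"dp":[0.03,0,0],"roll":0,"fingers":60},{"dp":[0.07,0,0],"roll":0,"fingers":0},{"dp":[0.105,0,0],"roll":0,"fingers":0},{"dp":[0.1205,0,0],"roll":0,"fingers":0},{"dp":[0.1205,0,0],"roll":0,"fingers":0},{"dp":[0.1205,0,0],"roll":0,"fingers":0},{"dp":[0.1205,0,0.04],"roll":0,"fingers":0},{"dp":[0.1205,0,0.08],"roll":0,"fingers":0},{"dp":[0.1205,0,0.093],"roll":0,"fingers":0},{"dp":[0.1205,0,0.093],"roll":0,"fingers":0},{"dp":[0.1205,0,0.093],"roll":0,"fingers":100},{"dp":[0.1205,0,0.093],"roll":0,"fingers":200},{"dp":[0.1205,0,0.093],"roll":0,"fingers":255},{"dp":[0.1205,0,0.093],"roll":0,"fingers":255},{"dp":[0.1205,0,0.093],"roll":0,"fingers":255},{"dp":[0.1205,0,0.093],"roll":0,"fingers":255}], "squeeze": 25}}

```text
time: 15.35
tcp_pos: [639.8, 49.7, 143.6]
eef_rot: [3.136, 0.172, 0.003]
wrist_force: [-1.2, -2.8, 4.2]
grip_width: 17.1
```

```bash
python3 - <<'E'
from station import state,viewer
from h import *
b=cam(viewer,"side");s=state()
print(s["time"],s["tcp_pos"],s["wrist_force"],s["grip_width"])
crop(b,"d13c",160,220,220,160,3.5)
E
```

```text
15.4 [639.80914762  49.67931969 143.62351461] [-0.37384337 -2.60703104  5.33143717] 16.74929277916994
```

View pics/d13c.png

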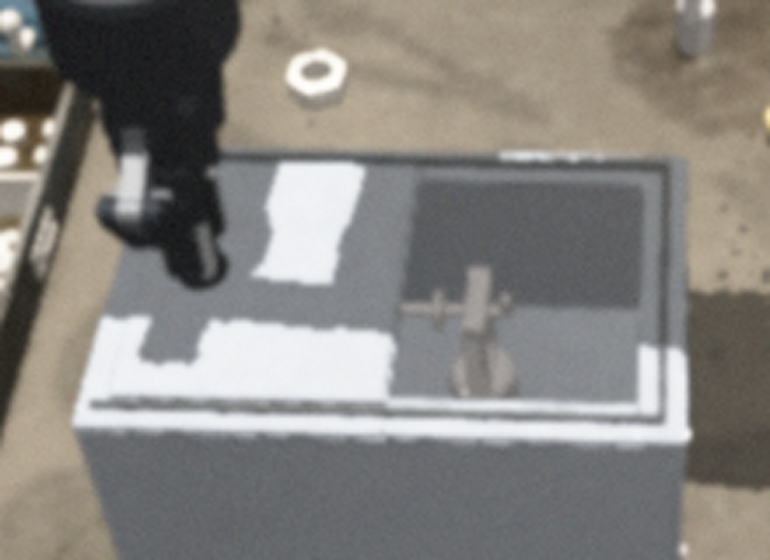

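Request:
{"api": "move_arm", "payload": {"plan": [{"dp":[-0.008,0.0005,0],"roll":0,"fingers":255},{"dp":[-0.02,0.0005,0],"roll":0,"fingers":255},{"dp":[-0.034,0.0005,0],"roll":0,"fingers":255},{"dp":[-0.048,0.0005,0],"roll":0,"fingers":255},{"dp":[-0.062,0.0005,0],"roll":0,"fingers":255},{"dp":[-0.076,0.0005,0],"roll":0,"fingers":255},{"dp":[-0.09,0.0005,0],"roll":0,"fingers":255},{"dp":[-0.1,0.0005,0],"roll":0,"fingers":255},{"dp":[-0.107,0.0005,0],"roll":0,"fingers":255},{"dp":[-0.111,0.0005,0],"roll":0,"fingers":255},{"dp":[-0.112,0.0005,0],"roll":0,"fingers":255},{"dp":[-0.112,0.0005,0],"roll":0,"fingers":255}]}}

```text
time: 16.6
tcp_pos: [529.2, 37.6, 143.6]
eef_rot: [-3.137, -0.172, -0.01]
wrist_force: [6.4, 0.0, 2.3]
grip_width: 17.0
```

Request:
{"api": "move_arm", "payload": {"plan": [{"dp":[0,0,0],"roll":0,"fingers":150},{"dp":[0,0,0],"roll":0,"fingers":0},{"dp":[0,0,0],"roll":0,"fingers":0},{"dp":[0,0,0],"roll":0,"fingers":0},{"dp":[0,0,-0.04],"roll":0,"fingers":0},{"dp":[0,0,-0.08],"roll":0,"fingers":0},{"dp":[0,0,-0.12],"roll":0,"fingers":0},{"dp":[0,0,-0.15],"roll":0,"fingers":0},{"dp":[0,0,-0.15],"roll":0,"fingers":0},{"dp":[0,0,-0.15],"roll":0,"fingers":0}]}}

```text
time: 17.6
tcp_pos: [527.9, 37.5, 292.7]
eef_rot: [-3.137, -0.172, -0.001]
wrist_force: [-0.4, -0.5, -0.5]
grip_width: 85.2
```

```bash
python3 - <<'E'
from station import state,viewer
from h import *
w=cam(viewer,"wrist","w14");a=cam(viewer,"scene","s14");b=cam(viewer,"side");s=state()
print(s["time"],s["tcp_pos"],s["wrist_force"],s["grip_width"])
crop(a,"s14c",140,200,200,150,4);crop(b,"d14c",180,255,190,140,4)
E
```

```text
17.75 [526.89037167  37.49011162 289.96606054] [-0.3944279   0.32279509 -0.01540427] 85.5034554321954
```

View pics/s14c.png

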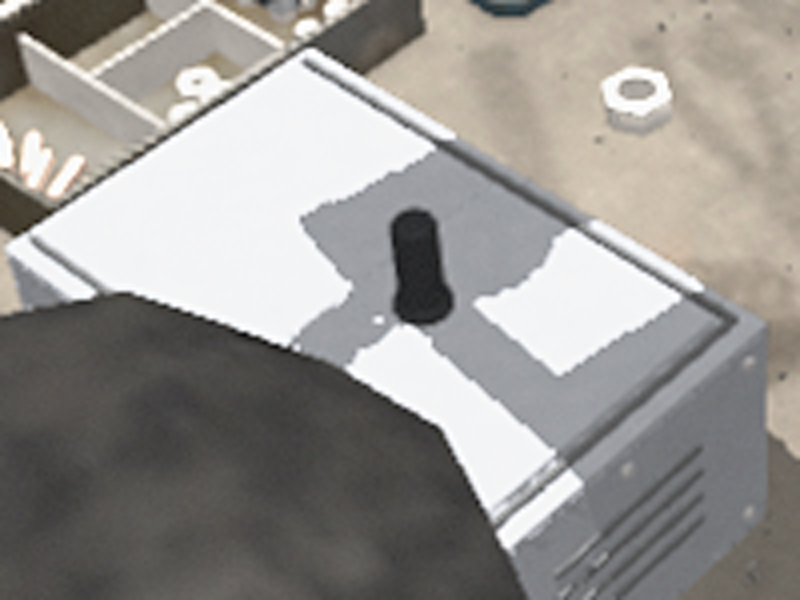

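View pics/d14c.png

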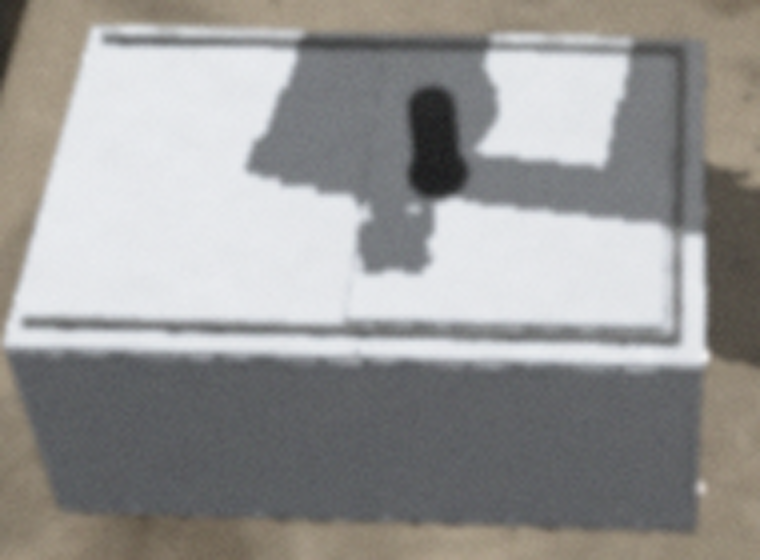

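View pics/w14.png

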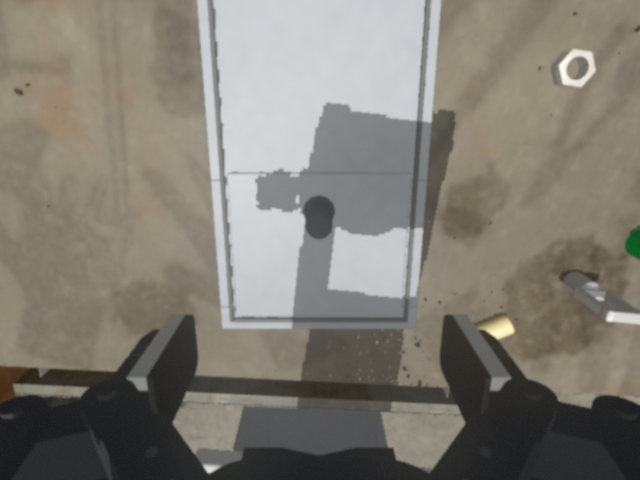

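The front gap is gone, and the thin drift, nozzle and nut are where they were. One numeric check on the hatch, then I hand in.

```bash
python3 - <<'E'
from station import state,viewer,order
from h import *
a=load("scene");b=load("side")
p,e=tri([(a,(140+415/4,200+222/4)),(b,(180+432/4,255+100/4))]);c,s=np.cos(.1092),np.sin(.1092);q=p-[498.2,34.5,0]
x=q[0]*c+q[1]*s;print(p,e,"hatch mm",x-30)
if x-30<5: print(order.sign_off())
E
```

```text
[528.45791385  36.62953423 161.3096479 ] [np.float64(0.32326124852417565), np.float64(0.32326124852429383)] hatch mm 0.30976893322034726
the job is handed in; nothing more can be done
None
```

The thick drift hangs on the hook inside the cabinet, the hatch is shut again, and the job is handed in; it took about 18 s of robot time.

**Last checks:**
- **Drift:** my last pictures of it, taken just before the hatch closed, show it hanging upright on the wire between the tip and the stop disc. I could not see it once the hatch was shut.
- **Hatch:** the knob position puts it about 0.3 mm from shut, and no gap shows at the front edge.
- **Bystanders:** I saw no movement of the thin drift, the nozzle or the nut.
- **Robot:** the gripper is open and clear above the cabinet, with the wrist force near zero.

**What went wrong:** after opening the hatch, I gave the next move as if it continued the previous one. The fingers were dragged another 97 mm off the knob while the hatch was already at its stop. The pictures showed only the hatch had moved, but I have no reading of the frame contact force during that slip.

**Small disagreements:** the cameras and the arm differed by about 1 to 3 mm on positions, so I used values in between.

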